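# Sort the turned parts into their trays

### The arm

A 6-joint arm with a two-finger parallel gripper is mounted at the origin on a cart in front of the work surface, level with it; the furniture and walls round the work are solid. World frame = base frame: x ahead of the robot, y to its left, z up, the work surface at z = 0. Lengths are in m, angles in rad, forces in N, time in s.
With the tool pointing down it reaches from about 0.225 to 0.725 m from the base axis. Payload 3.1 kg.
Tool frame: the origin (TCP) lies at the very end of the fingers, on their centre line; the grasp point (between the pads) lies 19 mm behind it (r.grip_point_offset is the z of the grasp point in the tool frame, in m); z points along the fingers, y is the line along which they close (so a half turn about z gives the same grasp; the last joint's range is limited). The gripper opens to 85 mm and grips with 20 to 120 N. Pads are 22 mm wide; open, the fingers measure 114 mm over their backs; the gripper's body (76 mm by 85 mm) begins 54 mm behind the grasp point. The pads swing forward as they close: fully open they stand 13 mm farther back than shut.
Start: joints at [-0.128, 0.048, 0.099, 1.622, 0, 1.443], TCP at [0.525, -0, 0.231] pointing down, gripper open.
Joint ranges: [-2.91, 2.91], [-0.99, 1.94], [-1.21, 1.42], [-2.12, 2.29], [-1.49, 1.47], [-3.14, 3.14]. Speed limits (rad/s): [2.79, 2.79, 3.14, 3.14, 3.14, 3.14].

### API

Orientations are given as a rotation vector (axis times angle).
In Python, from station import r gives the robot as it stands.
- The arm moves only by the shell command python3 inch.py 'ROWS' [OPENING] [FORCE]. ROWS is a JSON list of rows, 1 to 10 of them, each of 4 numbers: dx, dy, dz in m, then a turn about the tool's z in rad; each row is the pose to reach, as a shift and turn from the pose commanded when the command began, along the tool's axes at that moment; what a row does not reach only later rows make up. A row lasts 1/12 s, in which the tool goes at most 0.0417 m and 0.125 rad, less where a joint would pass 70% of its speed; a pose out of reach is approached as far as the arm can. OPENING is the opening from 0.0 (shut) to 1.0 (fully open), set as the command begins (- or left out keeps the last). The fingers move at their own pace and stop on an object; FORCE is the grip in N (left out, the last holds). Time passes only in rows, so rows that do not move let the fingers close. It prints the time, the measured TCP pose, the force, the opening and the grip force at its end.
- r.sense(): the state, without advancing time (a new reading comes with each control period).
- r.get_image(name): name is "scene" or "side" or "wrist"; returns a dict with "frame" (480x640x3 uint8, blue, green, red), "intrinsics" (3x3 intrinsics, pixels), "T" (4x4, takes a point from camera to world coordinates). Camera axes: x right, y down, z forward; pixel columns grow to the right and rows downward; lengths in m; the calibration is good to about 2 mm. A picture is of the moment at which its call begins. There is no depth.
- r.close_job(): hands the job in; it is judged then, once.
The state is a dict: "clock": time; "joints": joint angles; "qvel": joint speeds; "tau": joint torques, N m; "tcp_pos": TCP position; "orientation": TCP orientation; "wrist_force": force on the tool from outside, world axes, zero at the start; "ft_torque": the same for the moment, N m; "width": opening from 0.0 (shut) to 1.0 (fully open); "grasp_force": force on a finger pad.
Only numpy, scipy, OpenCV 4.12 (cv2) and the standard library are available. Lean on these libraries where they do the work, as an engineer would, in place of code of your own. Each camera call takes 0.05 s, during which the arm holds its last target. There are 200 camera calls.

### The job

Put away the four parts that stand loose on the worktop in front of the three parts trays: each goes into the tray that already holds a part of its kind (short steel collar, tall bronze sleeve, or valve body). Set every part down, not dropped, so that it stands upright on the tray's floor, and leave the parts already in the trays standing where they are.

Things in the scene. Friction and masses are not known exactly. Their poses are not given: they have to be found in the camera images.
- large_collar: loose plain steel collar (short thick ring), diameter 58 mm, height 56 mm, standing on the worktop; grip it round the outside. Origin: centre of its underside, z up along its axis.
- small_collar: loose plain steel collar (short thick ring), diameter 40 mm, height 30 mm, standing on the worktop; grip it round the outside. Origin: centre of its underside, z up along its axis.
- loose_sleeve: loose plain bronze sleeve (tall straight tube), diameter 56 mm, height 125 mm, standing upright on the worktop; grip it round the outside. Origin: centre of its underside, z up along its axis.
- loose_valve: loose valve body, 98 mm high: a steel cross block (about 48 x 42 mm, up to 46 mm high) with a round bronze head of 34 mm diameter above it (from 46 to 98 mm high); grip it round the head. Origin: underside of the block, z up; the head's axis lies 2 mm from the origin along the body's x.
- collar_tray: fixed open sheet-steel parts tray, light grey, 146 x 216 mm outside, 140 x 210 mm inside, walls 3 mm thick and 28 mm high (30 mm over the rolled rim), inner floor 3 mm above the worktop. Origin: centre of its underside; y is its long direction, x its short one (a paper card is on its -x side), z up. All three trays look alike; this is the one with the steel collar in it, near its +y end.
- sleeve_tray: fixed open sheet-steel parts tray, light grey, 146 x 216 mm outside, 140 x 210 mm inside, walls 3 mm thick and 28 mm high (30 mm over the rolled rim), inner floor 3 mm above the worktop. Origin: centre of its underside; y is its long direction, x its short one (a paper card is on its -x side), z up. All three trays look alike; this is the one with the tall bronze sleeve in it, near its -y end.
- valve_tray: fixed open sheet-steel parts tray, light grey, 146 x 216 mm outside, 140 x 210 mm inside, walls 3 mm thick and 28 mm high (30 mm over the rolled rim), inner floor 3 mm above the worktop. Origin: centre of its underside; y is its long direction, x its short one (a paper card is on its -x side), z up. All three trays look alike; this is the one with the valve body in it, near its +y end.
- tray_collar: plain steel collar, diameter 52 mm, height 42 mm, that stands loose in the collar tray about 70 mm from its middle and stays there. Origin: centre of its underside, z up along its axis.
- tray_sleeve: tall bronze sleeve, diameter 50 mm over its widest part, height 115 mm, that stands loose in the sleeve tray about 68 mm from its middle and stays there. Origin: centre of its underside, z up along its axis.
- tray_valve: valve body like the loose one (48 x 42 x 98 mm), that stands loose in the valve tray about 63 mm from its middle and stays there. Origin: underside of the block, z up.

How it is judged:
By the outcome, as a careful person would: the job done as asked, in the order asked, and still so for the second after the job is handed in, with the robot touching nothing.
It also fails if it takes over 102 s, if anything falls off the work surface, if the arm or the gripper's body presses on something with over 40 N, if the wrist force passes 120 N, or if a joint passes its speed limit or range.

## Working session

There is one attempt and no reset: what is moved stays moved. The work goes in short steps, Python scripts to look and compute and a shell command to move; the robot and the scene stay as the last step left them, time stands still between calls to the robot, and variables do not carry over. Pictures are saved under pics/ and viewed, at most 14 in all, crops included, and the job is handed in when it is done.

```bash
ls; mkdir -p pics; python3 - <<'E'
from station import r
import cv2,numpy as np
for n in ["scene","side","wrist"]:
    d=r.get_image(n); cv2.imwrite(f"pics/{n}0.png",d["frame"]); print(n,np.round(d["intrinsics"],1).tolist(),np.round(d["T"],3).tolist())
print(r.sense(), r.grip_point_offset)
E
```

```text
inch.py
pics
station.py
scene [[538.6, 0.0, 319.2], [0.0, 538.6, 242.0], [0.0, 0.0, 1.0]] [[0.604, -0.592, 0.534, -0.152], [-0.797, -0.459, 0.393, -0.489], [0.012, -0.663, -0.749, 0.952], [0.0, 0.0, 0.0, 1.0]]
side [[484.8, 0.0, 329.7], [0.0, 484.8, 241.3], [0.0, 0.0, 1.0]] [[0.985, -0.092, 0.149, 0.352], [-0.175, -0.477, 0.861, -0.977], [-0.009, -0.874, -0.486, 0.6], [0.0, 0.0, 0.0, 1.0]]
wrist [[359.7, 0.0, 323.3], [0.0, 359.7, 235.8], [0.0, 0.0, 1.0]] [[1.0, 0.0, -0.002, 0.525], [-0.0, -0.957, -0.29, 0.074], [-0.002, 0.29, -0.957, 0.373], [0.0, 0.0, 0.0, 1.0]]
{'clock': 0.15, 'joints': array([-1.27792116e-01,  4.85655452e-02,  9.79410889e-02,  1.62200542e+00,
        2.08088448e-05,  1.44301928e+00]), 'qvel': array([-2.55762314e-04, -8.29467186e-04,  4.72369518e-03,  4.08507023e-05,
       -6.02591466e-05,  2.68666247e-03]), 'tau': array([ 1.92174317e-03, -3.39259207e+01,  3.20423770e+01,  1.53483648e-02,
       -7.92531455e-05, -2.20000692e-05]), 'tcp_pos': array([5.24518084e-01, 6.00668255e-05, 2.30385573e-01]), 'orientation': array([-2.22042276e+00, -2.22038925e+00,  1.73374372e-03]), 'wrist_force': array([ 0.3359858 , -0.60278199, -0.07196479]), 'ft_torque': array([-0.00436587,  0.03364987, -0.06238259]), 'grasp_force': 0.0, 'width': 0.9987789501879244} -0.0187
```

View pics/scene0.png

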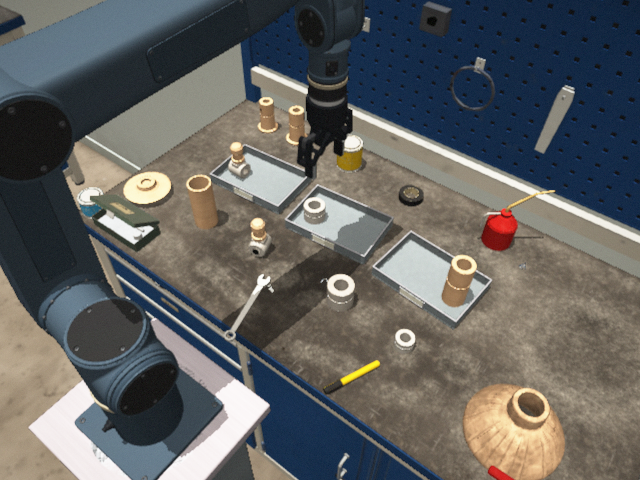

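View pics/side0.png

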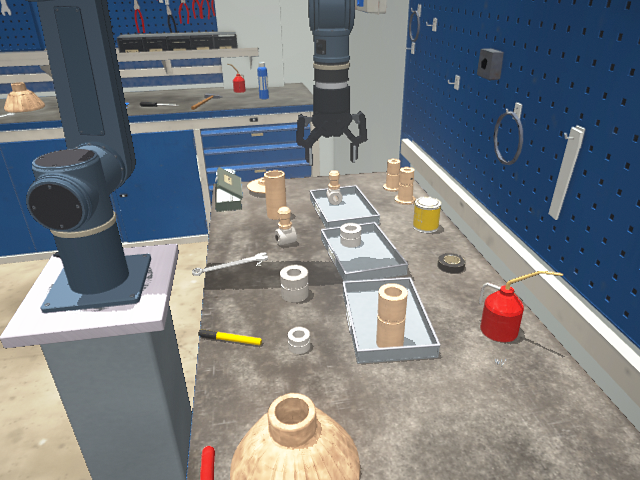

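View pics/wrist0.png

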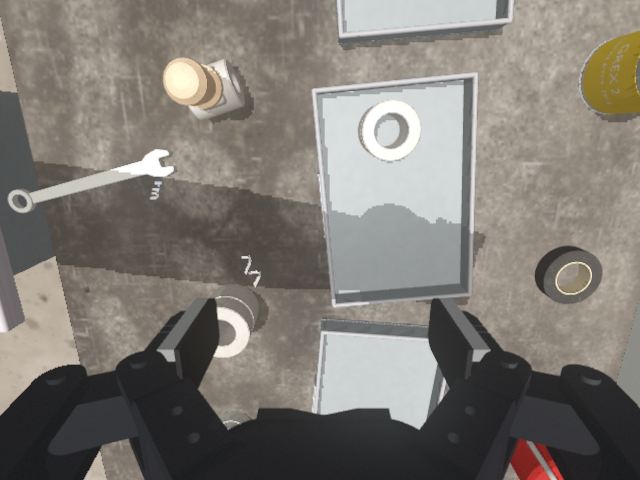

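The trays from left to right in the scene view are valve (centre about (261,177)), collar (339,222) and sleeve (432,278). The loose parts are the sleeve with its top at (201,183), the valve head at (258,222), the large collar at (341,284) and the small collar at (405,336). Next I cast rays from these pixels, using both views.

```bash
cat > h.py <<'E'
from station import r
import cv2,numpy as np
def ray(d,px,z):
    K,T=d["intrinsics"],d["T"]; v=T[:3,:3]@np.linalg.solve(K,[px[0],px[1],1.]); o=T[:3,3]
    return (o+v*(z-o[2])/v[2])[:2]
def proj(d,p):
    T=np.linalg.inv(d["T"]); q=d["intrinsics"]@(T[:3,:3]@np.array(p)+T[:3,3]); return q[:2]/q[2]
E
python3 - <<'E'
from h import *
S=r.get_image("scene");D=r.get_image("side");W=r.get_image("wrist")
P=lambda n,d,px,z:print(n,np.round(ray(d,px,z),4))
for n,z,a,b in [("large",.056,(341,284),(294,272)),("small",.03,(405,336),(299,334)),("sleeve",.125,(201,183),(275,174)),("valve",.098,(258,222),(285,209)),
 ("tcollar",.042,(315,204),(350,229)),("tsleeve",.115,(462,265),(393,292)),("tvalve",.098,(237,146),(334,173))]:
    P(n,S,a,z);P(n,D,b,z)
for n,c in dict(valve=[(247,148),(211,177),(270,208),(311,178)],collar=[(323,187),(286,220),(361,257),(392,226)],sleeve=[(411,234),(374,268),(457,323),(490,284)]).items():
    q=np.array([ray(S,p,.03) for p in c]); print(n,q.mean(0).round(4),q.round(3).tolist())
for n,c in dict(valve=[(309,191),(364,185),(379,217),(322,227)],collar=[(321,229),(376,222),(405,270),(336,277)],sleeve=[(344,281),(420,278),(438,352),(357,358)]).items():
    q=np.array([ray(D,p,.03) for p in c]); print(n,q.mean(0).round(4),q.round(3).tolist())
P("large W",W,(230,333),.056)
q=np.array([ray(W,p,.03) for p in [(314,91),(477,74),(471,297),(332,305)]]); print("collar W",q.mean(0),q.round(3).tolist())
P("tcollar W",W,(390,130),.042);P("valve W",W,(186,80),.098)
E
```

```text
large [ 0.4214 -0.1249]
large [ 0.4225 -0.1274]
small [ 0.4109 -0.2901]
small [ 0.4118 -0.2943]
sleeve [0.4156 0.2643]
sleeve [0.4176 0.2613]
valve [0.4212 0.1004]
valve [0.4271 0.0928]
tcollar [0.5877 0.0706]
tcollar [0.5829 0.065 ]
tsleeve [ 0.5711 -0.3135]
tsleeve [ 0.5761 -0.3155]
tvalve [0.5865 0.3166]
tvalve [0.5876 0.3064]
valve [0.5886 0.25  ] [[0.656, 0.354], [0.512, 0.347], [0.52, 0.156], [0.666, 0.144]]
collar [ 0.5869 -0.0043] [[0.658, 0.099], [0.512, 0.099], [0.527, -0.106], [0.65, -0.11]]
sleeve [ 0.5773 -0.2576] [[0.656, -0.158], [0.518, -0.146], [0.502, -0.358], [0.634, -0.368]]
valve [0.6021 0.241 ] [[0.52, 0.35], [0.691, 0.363], [0.678, 0.14], [0.52, 0.112]]
collar [ 0.5888 -0.0083] [[0.516, 0.101], [0.663, 0.113], [0.665, -0.124], [0.512, -0.123]]
sleeve [ 0.5881 -0.2654] [[0.526, -0.142], [0.686, -0.161], [0.64, -0.385], [0.501, -0.374]]
large W [ 0.431  -0.1242]
collar W [0.59742715 0.0046154 ] [[0.516, 0.104], [0.66, 0.118], [0.68, -0.097], [0.534, -0.107]]
tcollar W [0.5836 0.0711]
valve W [0.4277 0.1055]
```

```bash
python3 inch.py '[[-0.03,-0.025,0],[-0.06,-0.05,0],[-0.09,-0.075,0],[-0.12,-0.1,0.02],[-0.126,-0.101,0.04],[-0.126,-0.101,0.06],[-0.126,-0.101,0.06],[-0.126,-0.101,0.06]]' 1.0 40
cat >> h.py <<'E'
def look(name,p,z,rad,bronze=False):
    d=r.get_image("wrist"); f=d["frame"]; c=proj(d,[*p,z]); e=proj(d,[p[0]+rad,p[1],z]); R=abs(e[0]-c[0])
    h=cv2.cvtColor(f,cv2.COLOR_BGR2HSV)
    m=cv2.inRange(h,(5,50,150),(25,255,255)) if bronze else cv2.inRange(h,(0,0,185),(180,50,255))
    w=np.zeros_like(m); cv2.circle(w,tuple(int(v) for v in c),int(1.6*R),255,-1); m&=w
    cs=cv2.findContours(m,cv2.RETR_EXTERNAL,cv2.CHAIN_APPROX_NONE)[0]; k=max(cs,key=cv2.contourArea)
    el=cv2.fitEllipse(cv2.convexHull(k)); cv2.ellipse(f,el,(0,0,255),1); cv2.imwrite(f"pics/{name}.png",f)
    print("expected R",R.round(1),c.round(),"got",np.round(el[0],1),np.round(np.array(el[1])/2,1),"->",ray(d,el[0],z).round(4),"tcp",r.sense()["tcp_pos"].round(4))
E
python3 -c "
from h import *
look('large1',(.423,-.126),.056,.029)"
```

```text
expected R 28.8 [222. 334.] got [221.5 331.7] [24.7 27.5] -> [ 0.4227 -0.1229] tcp [0.5249 0.     0.231 ]Traceback (most recent call last):
  File "inch.py", line 5, in <module>
    connect(sys.argv[1:4])
    ~~~~~~~^^^^^^^^^^^^^^^
ValueError: each row has 4 numbers
```

View pics/large1.png

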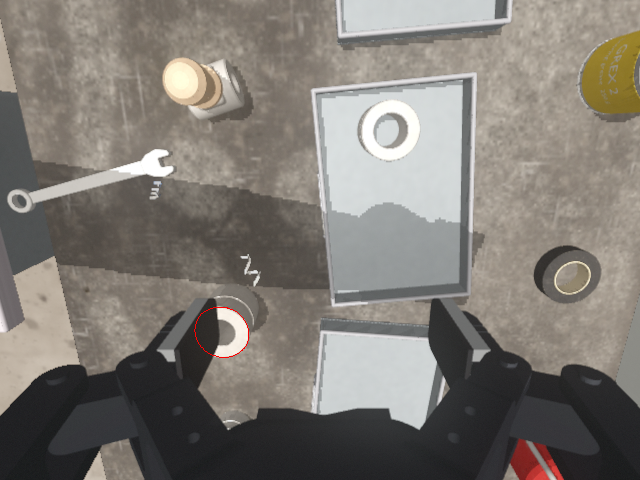

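The move was refused because the rows lacked the turn value. The picture shows the large collar's top at about (222,332), partly hidden by a finger.

```bash
python3 inch.py '[[-0.03,-0.025,0,0],[-0.06,-0.05,0,0],[-0.09,-0.075,0,0],[-0.12,-0.1,0.02,0],[-0.125,-0.102,0.04,0],[-0.125,-0.102,0.06,0],[-0.125,-0.102,0.06,0],[-0.125,-0.102,0.06,0]]' 1.0 40
python3 -c "
from h import *
look('large2',(.423,-.124),.056,.029)"
```

```text
clock: 1.02
tcp_pos: [0.422, -0.1247, 0.1704]
orientation: [-2.22, -2.219, 0.001]
wrist_force: [0.5, -0.3, 0.0]
width: 1.001
grasp_force: 0.0
expected R 39.1 [325. 230.] got [321.7 228.6] [36.1 37.9] -> [ 0.4207 -0.123 ] tcp [ 0.423  -0.1248  0.1718]
```

View pics/large2.png

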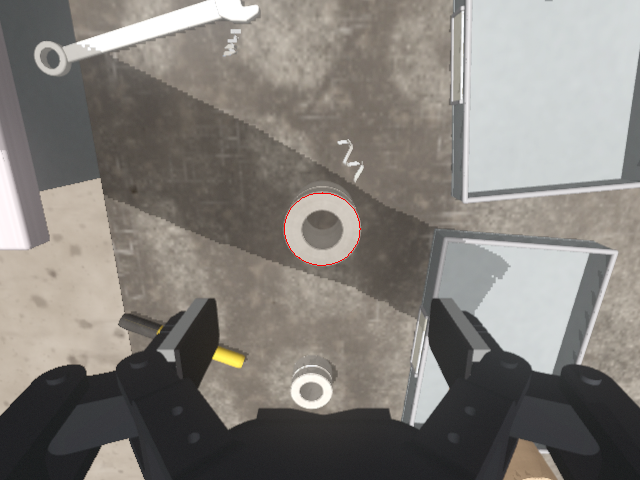

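The top ring at (322,229) fits well. The sleeve and collar trays look slightly turned. Now I descend and grip.

```bash
python3 inch.py '[[0.002,-0.001,0.035,0],[0.002,-0.001,0.07,0],[0.002,-0.001,0.1,0],[0.002,-0.001,0.125,0],[0.002,-0.001,0.14,0],[0.002,-0.001,0.15,0],[0.002,-0.001,0.152,0],[0.002,-0.001,0.152,0]]' 1.0 40
python3 inch.py '[[0,0,0,0],[0,0,0,0],[0,0,0,0],[0,0,0,0],[0,0,0,0],[0,0,0,0],[0,0,0,0],[0,0,0,0],[0,0,0,0],[0,0,0,0]]' 0.0 40
python3 inch.py '[[0,0,-0.01,0],[0,0,-0.03,0],[0,0,-0.06,0],[0,0,-0.09,0],[0,0,-0.12,0],[0,0,-0.15,0],[0,0,-0.18,0],[0,0,-0.2,0],[0,0,-0.2,0]]'
```

```text
clock: 1.73
tcp_pos: [0.4229, -0.123, 0.0201]
orientation: [2.22, 2.222, 0.001]
wrist_force: [0.0, 0.5, 0.5]
width: 1.0
grasp_force: 0.0
clock: 2.57
tcp_pos: [0.422, -0.1237, 0.0213]
orientation: [2.221, 2.22, -0.002]
wrist_force: [-3.2, 0.4, 5.5]
width: 0.666
grasp_force: 43.7
clock: 3.32
tcp_pos: [0.4243, -0.124, 0.2246]
orientation: [2.215, 2.215, 0.005]
wrist_force: [2.3, -0.2, -5.0]
width: 0.667
grasp_force: 45.6
```

```bash
python3 inch.py '[[0.01,0.02,0,0],[0.03,0.05,0,0],[0.05,0.08,0,0],[0.07,0.11,0,0],[0.09,0.14,0,0],[0.105,0.158,0,0],[0.111,0.166,0,0],[0.111,0.166,0,0],[0.111,0.166,0,0]]'
python3 -c "
from h import *
d=r.get_image('wrist'); cv2.imwrite('pics/tray1.png',d['frame']); print(r.sense()['tcp_pos'])"
```

```text
clock: 4.07
tcp_pos: [0.5867, -0.0118, 0.2168]
orientation: [-2.218, -2.22, 0.006]
wrist_force: [0.1, 0.3, -6.7]
width: 0.669
grasp_force: 45.8
[ 0.58654353 -0.0123811   0.21746689]
```

View pics/tray1.png

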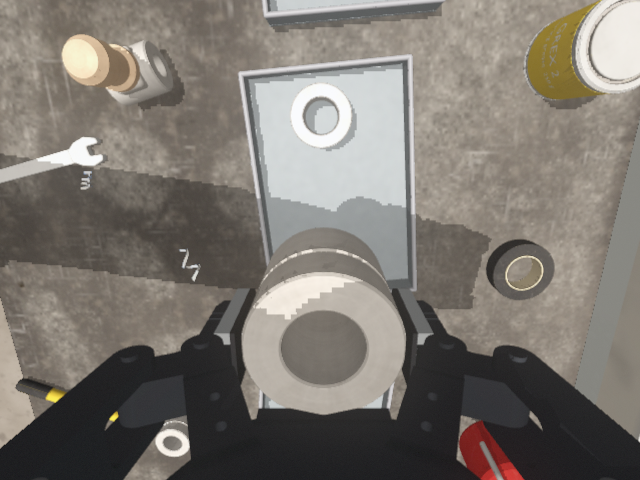

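```bash
python3 -c "
from h import *
d=r.get_image('wrist')
for p in [(241,74),(411,57),(414,290)]: print(ray(d,p,.03).round(4))
print(ray(d,(322,115),.042).round(4))
zt=.2175-.0205+.056
print('held',ray(d,(324,345),zt).round(4), r.sense()['tcp_pos'])"
```

```text
[0.5165 0.1041]
[0.659 0.117]
[ 0.677  -0.0953]
[0.585  0.0709]
held [ 0.5871 -0.0101] [ 0.58662968 -0.01265726  0.218122  ]
```

```bash
python3 inch.py '[[0.004,0.009,0.03,0],[0.004,0.009,0.065,0],[0.004,0.009,0.1,0],[0.004,0.009,0.13,0],[0.004,0.009,0.155,0],[0.004,0.009,0.17,0],[0.004,0.009,0.18,0],[0.004,0.009,0.187,0],[0.004,0.009,0.187,0],[0.004,0.009,0.187,0]]'
python3 inch.py '[[0,0,0.002,0],[0,0,0.004,0],[0,0,0.005,0],[0,0,0.005,0],[0,0,0.005,0]]'
```

```text
clock: 5.0
tcp_pos: [0.5974, -0.0085, 0.0334]
orientation: [2.221, 2.22, 0.001]
wrist_force: [-0.3, -0.4, -5.4]
width: 0.667
grasp_force: 45.8
clock: 5.42
tcp_pos: [0.5971, -0.008, 0.0276]
orientation: [2.221, 2.221, 0.0]
wrist_force: [-1.1, -0.2, -7.4]
width: 0.667
grasp_force: 45.8
```

```bash
python3 inch.py '[[0,0,0.001,0],[0,0,0.002,0],[0,0,0.002,0],[0,0,0.002,0]]'
python3 inch.py '[[0,0,0.001,0],[0,0,0.001,0],[0,0,0.001,0]]'
python3 inch.py '[[0,0,0.001,0],[0,0,0.001,0],[0,0,0.001,0]]'
```

```text
clock: 5.75
tcp_pos: [0.5968, -0.008, 0.0251]
orientation: [-2.221, -2.221, 0.0]
wrist_force: [0.1, -0.1, -6.7]
width: 0.669
grasp_force: 45.8
clock: 6.0
tcp_pos: [0.5972, -0.008, 0.0245]
orientation: [2.221, 2.221, 0.0]
wrist_force: [-0.9, 0.6, -5.9]
width: 0.668
grasp_force: 46.0
clock: 6.25
tcp_pos: [0.5972, -0.0079, 0.0244]
orientation: [2.221, 2.221, 0.001]
wrist_force: [-2.5, 1.1, 0.7]
width: 0.664
grasp_force: 46.6
```

```bash
python3 inch.py '[[0,0,0,0],[0,0,0,0],[0,0,0,0],[0,0,0,0],[0,0,0,0]]' 0.9
python3 inch.py '[[0,0,-0.01,0],[0,0,-0.03,0],[0,0,-0.06,0],[0,0,-0.09,0],[0,0,-0.12,0],[0,0,-0.15,0],[-0.03,-0.02,-0.15,0],[-0.06,-0.04,-0.15,0],[-0.095,-0.06,-0.15,0],[-0.13,-0.08,-0.15,0]]'
python3 inch.py '[[-0.03,-0.02,0,0],[-0.06,-0.04,0,0],[-0.09,-0.06,0,0],[-0.12,-0.08,0,0],[-0.145,-0.1,0,0],[-0.154,-0.106,0,0],[-0.154,-0.106,0.03,0],[-0.154,-0.106,0.04,0],[-0.154,-0.106,0.04,0]]'
python3 -c "
from h import *
look('small1',(.411,-.292),.03,.02)"
```

```text
clock: 6.67
tcp_pos: [0.5975, -0.0081, 0.0238]
orientation: [2.221, 2.221, 0.001]
wrist_force: [-0.3, 0.1, -0.5]
width: 0.899
grasp_force: 0.0
clock: 7.5
tcp_pos: [0.5166, -0.1389, 0.1748]
orientation: [2.218, 2.222, 0.001]
wrist_force: [0.2, -0.3, -0.2]
width: 0.9
grasp_force: 0.0
clock: 8.25
tcp_pos: [0.4093, -0.29, 0.1302]
orientation: [-2.217, -2.217, -0.0]
wrist_force: [-0.2, 1.2, -1.3]
width: 0.898
grasp_force: 0.0
expected R 28.3 [326. 239.] got [324.6 236.4] [26.2 27.2] -> [ 0.4099 -0.2898] tcp [ 0.4101 -0.2904  0.1318]
```

View pics/small1.png

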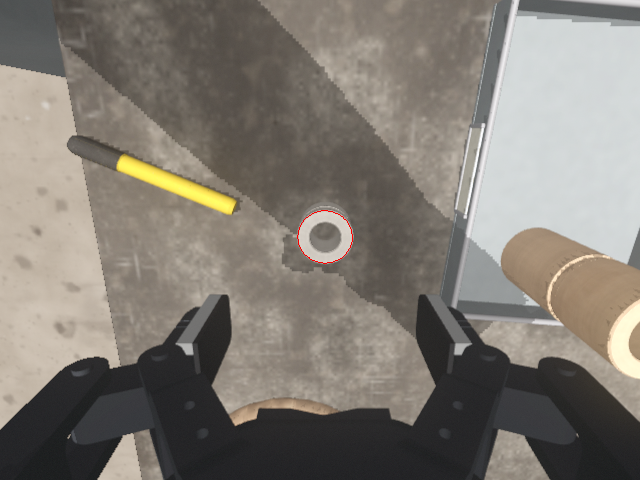

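The small collar's ring at (325,236) fits well. The woven lamp's edge is close at the bottom of the picture, so I check its clearance before descending.

```bash
python3 -c "
from h import *
S=r.get_image('scene');D=r.get_image('side')
for z in (.08,.12,.16,.2): print(z,ray(S,(530,403),z).round(3),ray(D,(293,412),z).round(3),'edge',ray(S,(500,387),z-.03).round(3))"
```

```text
0.08 [ 0.397 -0.541] [ 0.379 -0.513] edge [ 0.412 -0.487]
0.12 [ 0.372 -0.538] [ 0.377 -0.549] edge [ 0.387 -0.487]
0.16 [ 0.347 -0.536] [ 0.375 -0.585] edge [ 0.362 -0.487]
0.2 [ 0.321 -0.534] [ 0.373 -0.621] edge [ 0.337 -0.487]
```

```bash
python3 inch.py '[[0.0005,0,0.035,0],[0.0005,0,0.07,0],[0.0005,0,0.095,0],[0.0005,0,0.112,0],[0.0005,0,0.12,0],[0.0005,0,0.124,0],[0.0005,0,0.125,0],[0.0005,0,0.125,0]]' 0.9 30
python3 inch.py '[[0,0,0,0],[0,0,0,0],[0,0,0,0],[0,0,0,0],[0,0,0,0],[0,0,0,0],[0,0,0,0],[0,0,0,0],[0,0,0,0],[0,0,0,0]]' 0.0 30
```

```text
clock: 9.07
tcp_pos: [0.4122, -0.2923, 0.0099]
orientation: [2.219, 2.22, 0.0]
wrist_force: [0.5, -0.5, 0.2]
width: 0.901
grasp_force: 0.0
clock: 9.9
tcp_pos: [0.4111, -0.2923, 0.0097]
orientation: [2.221, 2.22, -0.002]
wrist_force: [-2.8, 1.1, 6.3]
width: 0.453
grasp_force: 30.9
```

```bash
python3 inch.py '[[0,0,-0.01,0],[0,0,-0.03,0],[0,0,-0.06,0],[0,0,-0.095,0],[0,0,-0.13,0],[0,0,-0.16,0],[0,0,-0.185,0],[0,0,-0.2,0],[0.02,0.018,-0.2,0],[0.04,0.036,-0.2,0]]'
python3 inch.py '[[0.025,0.022,0,0],[0.05,0.043,0,0],[0.075,0.064,0,0],[0.1,0.085,0,0],[0.125,0.106,0,0],[0.15,0.127,0,0],[0.17,0.145,0,0],[0.183,0.156,0,0],[0.183,0.156,0,0],[0.183,0.156,0,0]]'
python3 -c "
from h import *
d=r.get_image('wrist'); cv2.imwrite('pics/tray2.png',d['frame']); print(r.sense()['tcp_pos'])
look('x',(.597,-.008),.059,.029)"
```

```text
clock: 10.73
tcp_pos: [0.4474, -0.2521, 0.2097]
orientation: [2.224, 2.216, 0.001]
wrist_force: [0.2, 0.5, -5.6]
width: 0.455
grasp_force: 31.5
clock: 11.57
tcp_pos: [0.6026, -0.0673, 0.2067]
orientation: [-2.217, -2.222, 0.003]
wrist_force: [-0.1, 0.0, -4.3]
width: 0.456
grasp_force: 31.6
[ 0.60222855 -0.06822456  0.20702392]
expected R 37.0 [317. 145.] got [316.1 143.7] [58.4 59. ] -> [ 0.5963 -0.0071] tcp [ 0.6021 -0.0688  0.2074]
```

View pics/tray2.png

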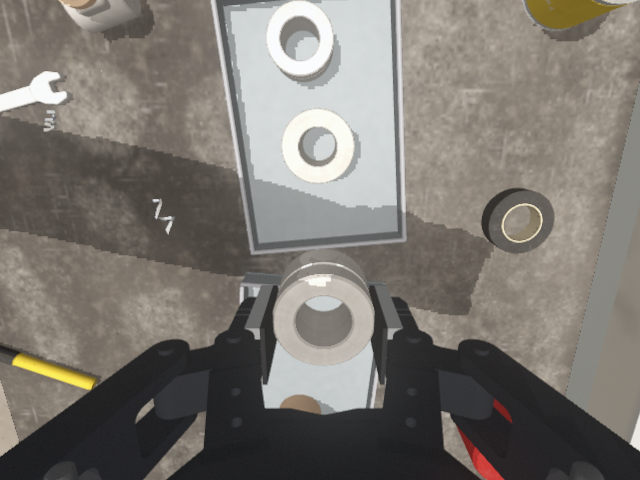

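The large collar stands upright at (318,146). The tray's near corners are at (252,252) and (404,240).

```bash
python3 -c "
from h import *
d=r.get_image('wrist')
for p in [(252,252),(404,240)]: print(ray(d,p,.03).round(4))
print(ray(d,(318,146),.059).round(4),'held',ray(d,(324,319),.2072-.0097+.03).round(4), r.sense()['tcp_pos'])"
```

```text
[ 0.5347 -0.1079]
[ 0.6771 -0.096 ]
[ 0.5979 -0.0094] held [ 0.6026 -0.0654] [ 0.60219149 -0.06916232  0.20774543]
```

```bash
python3 inch.py '[[0,0.002,0.03,0],[0,0.002,0.065,0],[0,0.002,0.1,0],[0,0.002,0.13,0],[0,0.002,0.155,0],[0,0.002,0.17,0],[0,0.002,0.181,0],[0,0.002,0.188,0],[0,0.002,0.188,0],[0,0.002,0.188,0]]'
python3 inch.py '[[0,0,0.002,0],[0,0,0.003,0],[0,0,0.004,0],[0,0,0.004,0],[0,0,0.004,0]]'
python3 inch.py '[[0,0,0.001,0],[0,0,0.001,0],[0,0,0.001,0]]'
```

```text
clock: 12.55
tcp_pos: [0.6054, -0.069, 0.0212]
orientation: [2.221, 2.22, 0.001]
wrist_force: [-0.3, 0.6, -4.1]
width: 0.455
grasp_force: 31.6
clock: 12.97
tcp_pos: [0.6053, -0.0685, 0.0167]
orientation: [2.221, 2.221, 0.001]
wrist_force: [-0.1, 0.1, -4.4]
width: 0.456
grasp_force: 31.6
clock: 13.22
tcp_pos: [0.6049, -0.0684, 0.0152]
orientation: [-2.221, -2.221, 0.0]
wrist_force: [-0.1, 0.1, -4.4]
width: 0.452
grasp_force: 31.6
```

```bash
python3 inch.py '[[0,0,0.001,0],[0,0,0.001,0],[0,0,0.001,0]]'
python3 inch.py '[[0,0,0.001,0],[0,0,0.001,0],[0,0,0.001,0]]'
python3 inch.py '[[0,0,0.0005,0],[0,0,0.0005,0],[0,0,0.0005,0]]'
```

```text
clock: 13.47
tcp_pos: [0.6049, -0.0685, 0.0142]
orientation: [-2.221, -2.221, 0.0]
wrist_force: [-0.0, -0.0, -4.5]
width: 0.455
grasp_force: 31.6
clock: 13.72
tcp_pos: [0.6049, -0.0685, 0.0132]
orientation: [-2.221, -2.221, 0.0]
wrist_force: [-0.2, 0.4, -3.9]
width: 0.457
grasp_force: 31.6
clock: 13.97
tcp_pos: [0.6051, -0.0685, 0.0129]
orientation: [2.221, 2.221, 0.0]
wrist_force: [-0.1, -0.1, -4.5]
width: 0.448
grasp_force: 31.8
```

```bash
python3 inch.py '[[0,0,0.0007,0],[0,0,0.0007,0],[0,0,0.0007,0]]'
python3 inch.py '[[0,0,0.0007,0],[0,0,0.0007,0],[0,0,0.0007,0]]'
```

```text
clock: 14.22
tcp_pos: [0.6051, -0.0685, 0.0128]
orientation: [2.221, 2.221, 0.0]
wrist_force: [-1.7, -0.3, -0.8]
width: 0.455
grasp_force: 32.1
clock: 14.47
tcp_pos: [0.6051, -0.0685, 0.0128]
orientation: [2.221, 2.221, 0.001]
wrist_force: [-4.4, 2.0, 5.6]
width: 0.452
grasp_force: 32.5
```

```bash
python3 inch.py '[[0,0,0,0],[0,0,0,0],[0,0,0,0],[0,0,0,0],[0,0,0,0]]' 0.75
python3 inch.py '[[0,0,-0.01,0],[0,0,-0.03,0],[0,0,-0.06,0],[0,0,-0.095,0],[0,0,-0.13,0],[0,0,-0.165,0],[0,0,-0.19,0],[0.02,-0.02,-0.19,0],[0.045,-0.045,-0.19,0],[0.07,-0.07,-0.19,0]]'
python3 inch.py '[[0.025,-0.027,0,0],[0.05,-0.054,0,0],[0.075,-0.08,0,0],[0.092,-0.1,0,0],[0.1,-0.11,0,0],[0.1,-0.11,0,0],[0.1,-0.11,0,0]]' 1.0
python3 -c "
from h import *
look('valve1',(.425,.1),.098,.017,True)"
```

```text
clock: 14.88
tcp_pos: [0.6053, -0.0686, 0.0113]
orientation: [2.221, 2.221, 0.0]
wrist_force: [0.7, 0.0, -0.1]
width: 0.745
grasp_force: 0.0
clock: 15.72
tcp_pos: [0.5352, 0.0016, 0.2031]
orientation: [2.222, 2.218, 0.003]
wrist_force: [0.1, 1.8, 0.2]
width: 0.752
grasp_force: 0.0
clock: 16.3
tcp_pos: [0.4255, 0.1015, 0.2022]
orientation: [2.219, 2.221, 0.002]
wrist_force: [0.7, -0.5, -0.3]
width: 1.001
grasp_force: 0.0
expected R 23.7 [322. 236.] got [320.2 222.4] [22.  24.5] -> [0.4238 0.1105] tcp [0.4259 0.1011 0.2019]
```

View pics/valve1.png

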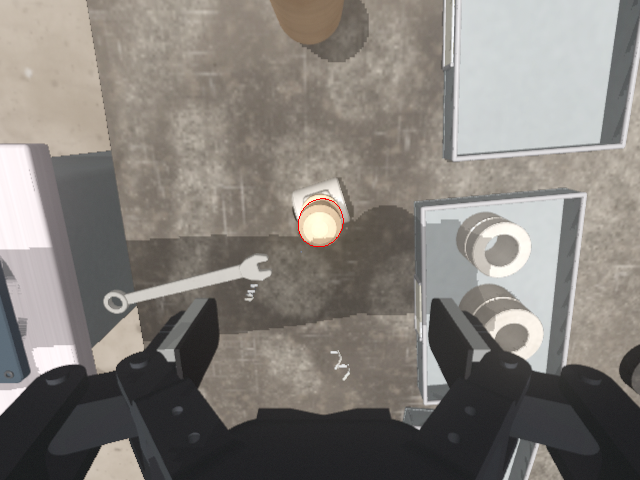

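```bash
python3 -c "
from h import *
a=r.get_image('side')['frame'][190:260,240:330]; b=r.get_image('wrist')['frame'][165:265,270:370]
cv2.imwrite('pics/vc.png',np.hstack([cv2.resize(a,(450,350),interpolation=2),cv2.resize(b,(350,350),interpolation=2)]))"
```

```text
(no output)
```

View pics/vc.png

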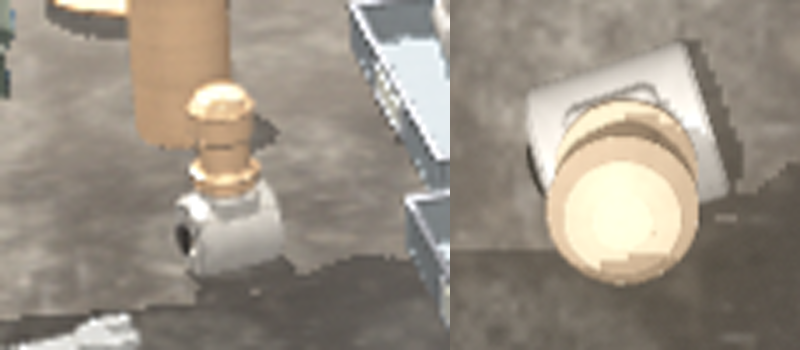

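The head's cap is centred at about (319,225). It has a wide knob on top and a slightly slimmer neck, so I grip the knob, at about z = 0.08.

```bash
python3 inch.py '[[0.005,-0.002,0.035,0],[0.005,-0.002,0.07,0],[0.005,-0.002,0.1,0],[0.005,-0.002,0.122,0],[0.005,-0.002,0.135,0],[0.005,-0.002,0.141,0],[0.005,-0.002,0.142,0],[0.005,-0.002,0.142,0]]' 1.0 30
python3 inch.py '[[0,0,0,0],[0,0,0,0],[0,0,0,0],[0,0,0,0],[0,0,0,0],[0,0,0,0],[0,0,0,0],[0,0,0,0],[0,0,0,0],[0,0,0,0]]' 0.0 30
python3 inch.py '[[0,0,-0.005,0],[0,0,-0.015,0],[0,0,-0.03,0],[0,0,-0.03,0]]'
```

```text
clock: 17.12
tcp_pos: [0.4236, 0.106, 0.0596]
orientation: [2.223, 2.22, -0.0]
wrist_force: [-0.5, -0.1, 0.9]
width: 0.997
grasp_force: 0.0
clock: 17.95
tcp_pos: [0.4237, 0.1066, 0.0604]
orientation: [2.221, 2.221, 0.002]
wrist_force: [-1.0, -0.2, 5.8]
width: 0.394
grasp_force: 29.8
clock: 18.28
tcp_pos: [0.4236, 0.1066, 0.0909]
orientation: [2.221, 2.221, 0.002]
wrist_force: [1.2, 0.1, -4.9]
width: 0.385
grasp_force: 30.8
```

```bash
python3 inch.py '[[0,0,-0.03,0],[0,0,-0.06,0],[0,0,-0.095,0],[0,0,-0.12,0],[0.01,0.02,-0.13,0],[0.02,0.045,-0.13,0],[0.03,0.075,-0.13,0],[0.045,0.105,-0.13,0],[0.06,0.135,-0.13,0],[0.07,0.15,-0.13,0]]'
python3 inch.py '[[0.01,0.013,0,0],[0.015,0.021,0,0],[0.015,0.021,0,0],[0.015,0.021,0,0]]'
python3 -c "
from h import *
d=r.get_image('wrist'); cv2.imwrite('pics/tray3.png',d['frame']); print(r.sense()['tcp_pos'])"
```

```text
clock: 19.12
tcp_pos: [0.5756, 0.1776, 0.2163]
orientation: [-2.221, -2.221, 0.001]
wrist_force: [1.1, 0.6, -6.7]
width: 0.39
grasp_force: 32.6
clock: 19.45
tcp_pos: [0.5934, 0.1915, 0.217]
orientation: [-2.219, -2.22, 0.006]
wrist_force: [-0.1, 0.1, -5.9]
width: 0.387
grasp_force: 32.6
[0.59308472 0.19120554 0.2176484 ]
```

View pics/tray3.png

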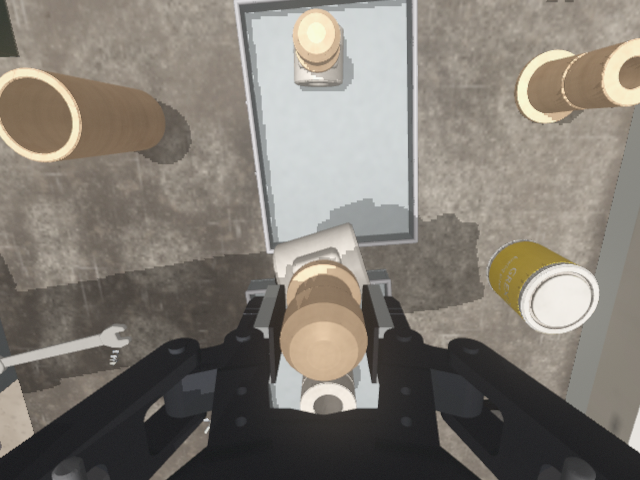

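The valve is held upright. The tray's near corners are at (270,250) and (416,240), the valve standing in it is at (318,45), and the loose sleeve's top ring is at (39,115).

```bash
python3 -c "
from h import *
d=r.get_image('wrist')
for p in [(270,250),(416,240),(237,3),(415,0)]: print(ray(d,p,.03).round(4))
print('tv',ray(d,(318,32),.095).round(4),'sleeve',ray(d,(39,115),.125).round(4))"
```

```text
[0.5409 0.1503]
[0.6818 0.1606]
[0.5234 0.3598]
[0.6659 0.3618]
tv [0.5894 0.3245] sleeve [0.4163 0.2719]
```

```bash
python3 inch.py '[[0.01,0.007,0.005,0],[0.019,0.013,0.03,0],[0.019,0.013,0.065,0],[0.019,0.013,0.095,0],[0.019,0.013,0.12,0],[0.019,0.013,0.135,0],[0.019,0.013,0.144,0],[0.019,0.013,0.148,0],[0.019,0.013,0.148,0],[0.019,0.013,0.148,0]]'
python3 inch.py '[[0,0,0.001,0],[0,0,0.002,0],[0,0,0.003,0],[0,0,0.003,0],[0,0,0.003,0]]'
python3 inch.py '[[0,0,0.001,0],[0,0,0.001,0],[0,0,0.001,0]]'
```

```text
clock: 20.38
tcp_pos: [0.6078, 0.2105, 0.0731]
orientation: [2.221, 2.22, 0.003]
wrist_force: [1.1, 0.4, -5.0]
width: 0.389
grasp_force: 32.6
clock: 20.8
tcp_pos: [0.6071, 0.2105, 0.0686]
orientation: [2.221, 2.221, 0.0]
wrist_force: [-0.1, -0.3, -7.0]
width: 0.387
grasp_force: 32.6
clock: 21.05
tcp_pos: [0.6069, 0.2105, 0.0672]
orientation: [-2.221, -2.221, 0.0]
wrist_force: [-0.8, 0.2, -6.6]
width: 0.395
grasp_force: 32.6
```

```bash
python3 inch.py '[[0,0,0.001,0],[0,0,0.0015,0],[0,0,0.0015,0]]'
python3 inch.py '[[0,0,0.001,0],[0,0,0.001,0],[0,0,0.001,0]]'
python3 inch.py '[[0,0,0.0007,0],[0,0,0.0007,0],[0,0,0.0007,0]]'
```

```text
clock: 21.3
tcp_pos: [0.6068, 0.2105, 0.0656]
orientation: [-2.221, -2.221, 0.001]
wrist_force: [-1.4, 1.4, -6.2]
width: 0.392
grasp_force: 32.6
clock: 21.55
tcp_pos: [0.6069, 0.2105, 0.0648]
orientation: [-2.221, -2.221, 0.0]
wrist_force: [0.2, -0.3, -6.3]
width: 0.389
grasp_force: 32.6
clock: 21.8
tcp_pos: [0.607, 0.2105, 0.0642]
orientation: [-2.221, -2.221, 0.0]
wrist_force: [0.1, 0.3, -5.8]
width: 0.393
grasp_force: 32.6
```

```bash
python3 inch.py '[[0,0,0.0007,0],[0,0,0.0007,0],[0,0,0.0007,0]]'
python3 inch.py '[[0,0,0.0007,0],[0,0,0.0007,0],[0,0,0.0007,0]]'
```

```text
clock: 22.05
tcp_pos: [0.6071, 0.2105, 0.0637]
orientation: [2.221, 2.221, 0.0]
wrist_force: [0.1, 0.3, -4.7]
width: 0.392
grasp_force: 32.9
clock: 22.3
tcp_pos: [0.6072, 0.2105, 0.0636]
orientation: [2.221, 2.221, 0.001]
wrist_force: [-1.6, -1.1, -1.3]
width: 0.388
grasp_force: 33.1
```

```bash
python3 inch.py '[[0,0,0.0005,0],[0,0,0.0005,0],[0,0,0.0005,0]]'
python3 inch.py '[[0,0,0,0],[0,0,0,0],[0,0,0,0],[0,0,0,0],[0,0,0,0],[0,0,0,0]]' 0.8
python3 inch.py '[[0,0,-0.01,0],[0,0,-0.03,0],[0,0,-0.06,0],[0,0,-0.095,0],[0,0,-0.13,0],[0,0,-0.155,0],[0.01,-0.03,-0.16,0],[0.02,-0.065,-0.16,0],[0.03,-0.1,-0.16,0],[0.04,-0.13,-0.16,0]]' 
python3 inch.py '[[0.007,-0.03,0,0],[0.014,-0.052,0,0],[0.016,-0.06,0,0],[0.016,-0.06,0,0],[0.016,-0.06,0,0]]' 1.0
python3 -c "
from h import *
look('sleeve1',(.4165,.268),.125,.028,True)"
```

```text
clock: 22.55
tcp_pos: [0.6072, 0.2106, 0.0636]
orientation: [2.221, 2.221, 0.001]
wrist_force: [-3.8, -0.4, 2.7]
width: 0.388
grasp_force: 33.6
clock: 23.05
tcp_pos: [0.6072, 0.2105, 0.0623]
orientation: [2.221, 2.221, 0.0]
wrist_force: [-0.3, -0.2, -0.4]
width: 0.803
grasp_force: 0.0
clock: 23.88
tcp_pos: [0.4755, 0.2508, 0.2237]
orientation: [2.222, 2.221, 0.002]
wrist_force: [-0.1, 0.7, 1.0]
width: 0.798
grasp_force: 0.0
clock: 24.3
tcp_pos: [0.4177, 0.2666, 0.2231]
orientation: [2.22, 2.221, 0.003]
wrist_force: [0.1, -0.0, 0.5]
width: 1.002
grasp_force: 0.0
expected R 40.1 [321. 235.] got [316.6 228.5] [38.6 40.1] -> [0.4135 0.2728] tcp [0.4181 0.2664 0.2227]
```

View pics/sleeve1.png

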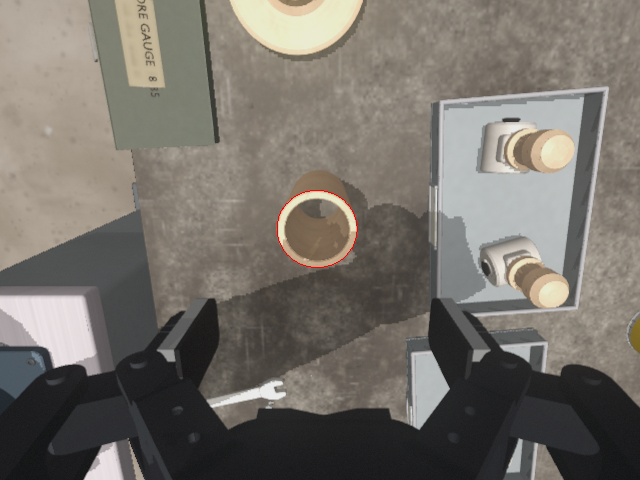

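The loose valve stands in its tray next to the other one. The sleeve's rim is at (317,229). I grip it high.

```bash
python3 inch.py '[[0.005,-0.003,0.02,0],[0.005,-0.003,0.05,0],[0.005,-0.003,0.085,0],[0.005,-0.003,0.115,0],[0.005,-0.003,0.137,0],[0.005,-0.003,0.148,0],[0.005,-0.003,0.15,0],[0.005,-0.003,0.15,0]]' 1.0 40
python3 inch.py '[[0,0,0,0],[0,0,0,0],[0,0,0,0],[0,0,0,0],[0,0,0,0],[0,0,0,0],[0,0,0,0],[0,0,0,0],[0,0,0,0],[0,0,0,0]]' 0.0 40
python3 inch.py '[[0,0,-0.005,0],[0,0,-0.02,0],[0,0,-0.045,0],[0,0,-0.075,0],[0,0,-0.105,0],[0,0,-0.125,0],[0,0,-0.13,0],[-0.03,0.01,-0.13,0],[-0.06,0.02,-0.13,0],[-0.09,0.03,-0.13,0]]'
```

```text
clock: 25.02
tcp_pos: [0.4145, 0.2711, 0.0719]
orientation: [-2.222, -2.22, 0.002]
wrist_force: [-0.4, -0.6, 0.6]
width: 1.0
grasp_force: 0.0
clock: 25.85
tcp_pos: [0.4149, 0.2722, 0.0746]
orientation: [2.22, 2.221, 0.005]
wrist_force: [-2.3, -0.4, 5.3]
width: 0.643
grasp_force: 41.5
clock: 26.68
tcp_pos: [0.4433, 0.1806, 0.2004]
orientation: [-2.218, -2.223, 0.004]
wrist_force: [0.4, -0.2, -5.0]
width: 0.648
grasp_force: 43.3
```

```bash
python3 inch.py '[[-0.035,0.012,0,0],[-0.07,0.026,0,0],[-0.105,0.04,0,0],[-0.14,0.054,0,0],[-0.175,0.068,0,0],[-0.21,0.082,0,0],[-0.245,0.096,0,0],[-0.28,0.11,0,0],[-0.31,0.122,0,0],[-0.34,0.133,0,0]]'
python3 inch.py '[[-0.02,0.006,0,0],[-0.029,0.009,0,0],[-0.029,0.009,0,0],[-0.029,0.009,0,0]]'
python3 -c "
from h import *
d=r.get_image('wrist'); cv2.imwrite('pics/tray4.png',d['frame']); print(r.sense()['tcp_pos'])"
```

```text
clock: 27.52
tcp_pos: [0.5764, -0.1602, 0.1993]
orientation: [-2.22, -2.218, 0.003]
wrist_force: [0.7, 0.7, -4.3]
width: 0.648
grasp_force: 43.4
clock: 27.85
tcp_pos: [0.585, -0.1868, 0.2003]
orientation: [-2.219, -2.218, 0.001]
wrist_force: [-0.3, 0.4, -4.7]
width: 0.646
grasp_force: 43.7
[ 0.58514493 -0.18610576  0.20096143]
```

View pics/tray4.png

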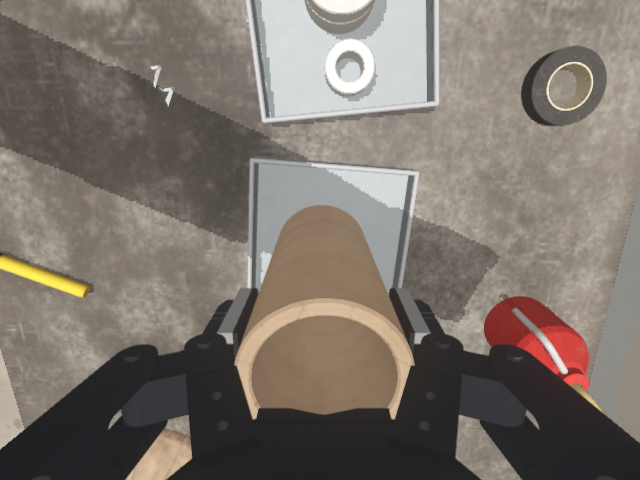

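The small collar stands at (350,67). The sleeve tray's near corners are at (251,160) and (418,172).

```bash
python3 -c "
from h import *
d=r.get_image('wrist')
for p in [(251,160),(418,172)]: print(ray(d,p,.03).round(4))
print(ray(d,(324,372),.2005-.074+.125).round(4),r.sense()['tcp_pos'])
D=r.get_image('side');S=r.get_image('scene')
print(ray(D,(393,292),.115),ray(S,(462,265),.115))"
```

```text
[ 0.523  -0.1392]
[ 0.6667 -0.1493]
[ 0.5857 -0.1833] [ 0.58534416 -0.18581629  0.20153404]
[ 0.57609601 -0.31551084] [ 0.57109424 -0.31351358]
```

```bash
python3 inch.py '[[-0.01,0.004,0.003,0],[-0.015,0.006,0.025,0],[-0.015,0.006,0.055,0],[-0.015,0.006,0.08,0],[-0.015,0.006,0.1,0],[-0.015,0.006,0.11,0],[-0.015,0.006,0.115,0],[-0.015,0.006,0.116,0],[-0.015,0.006,0.116,0],[-0.015,0.006,0.116,0]]'
python3 inch.py '[[0,0,0.001,0],[0,0,0.002,0],[0,0,0.002,0],[0,0,0.002,0]]'
python3 inch.py '[[0,0,0.001,0],[0,0,0.0015,0],[0,0,0.0015,0]]'
```

```text
clock: 28.88
tcp_pos: [0.5934, -0.2031, 0.0885]
orientation: [2.219, 2.219, 0.002]
wrist_force: [-0.3, 0.4, -4.9]
width: 0.648
grasp_force: 43.9
clock: 29.22
tcp_pos: [0.5922, -0.2026, 0.0848]
orientation: [2.221, 2.221, 0.0]
wrist_force: [0.1, 0.3, -5.0]
width: 0.648
grasp_force: 43.9
clock: 29.47
tcp_pos: [0.5918, -0.2024, 0.0825]
orientation: [-2.221, -2.221, 0.0]
wrist_force: [-0.9, -0.5, -4.9]
width: 0.648
grasp_force: 43.9
```

```bash
python3 inch.py '[[0,0,0.001,0],[0,0,0.002,0],[0,0,0.002,0],[0,0,0.002,0]]'
python3 inch.py '[[0,0,0.001,0],[0,0,0.0015,0],[0,0,0.0015,0]]'
python3 inch.py '[[0,0,0.001,0],[0,0,0.001,0],[0,0,0.001,0]]'
```

```text
clock: 29.8
tcp_pos: [0.5918, -0.2024, 0.0806]
orientation: [-2.221, -2.221, 0.0]
wrist_force: [0.5, 0.0, -5.6]
width: 0.653
grasp_force: 43.9
clock: 30.05
tcp_pos: [0.5919, -0.2025, 0.0791]
orientation: [-2.221, -2.221, 0.0]
wrist_force: [0.1, 1.1, -5.3]
width: 0.646
grasp_force: 43.9
clock: 30.3
tcp_pos: [0.5919, -0.2025, 0.0782]
orientation: [-2.221, -2.221, 0.0]
wrist_force: [-0.2, -0.3, -5.1]
width: 0.649
grasp_force: 43.9
```

```bash
python3 inch.py '[[0,0,0.0007,0],[0,0,0.0007,0],[0,0,0.0007,0]]'
python3 inch.py '[[0,0,0.0007,0],[0,0,0.0007,0],[0,0,0.0007,0]]'
python3 inch.py '[[0,0,0.0005,0],[0,0,0.0005,0],[0,0,0.0005,0]]'
```

```text
clock: 30.55
tcp_pos: [0.5921, -0.2025, 0.0779]
orientation: [2.221, 2.221, 0.0]
wrist_force: [-0.4, 0.2, -3.0]
width: 0.65
grasp_force: 44.1
clock: 30.8
tcp_pos: [0.5921, -0.2026, 0.0778]
orientation: [2.221, 2.221, 0.0]
wrist_force: [-1.7, 0.3, 0.4]
width: 0.647
grasp_force: 44.2
clock: 31.05
tcp_pos: [0.5921, -0.2026, 0.0778]
orientation: [2.221, 2.221, 0.0]
wrist_force: [-3.5, 1.4, 5.1]
width: 0.644
grasp_force: 44.6
```

The sleeve is on the tray floor. I release it, back off and check.

```bash
python3 inch.py '[[0,0,0,0],[0,0,0,0],[0,0,0,0],[0,0,0,0],[0,0,0,0],[0,0,0,0]]' 0.9
python3 inch.py '[[0,0,-0.01,0],[0,0,-0.03,0],[0,0,-0.06,0],[0,0,-0.09,0],[0,0,-0.12,0],[0,0,-0.14,0],[0.03,-0.03,-0.14,0],[0.06,-0.06,-0.14,0],[0.09,-0.09,-0.14,0],[0.12,-0.12,-0.14,0]]'
python3 inch.py '[[0.02,-0.02,0,0],[0.03,-0.03,0,0],[0.03,-0.03,0,0],[0.03,-0.03,0,0],[0.03,-0.03,0,0]]'
python3 -c "
from h import *
cv2.imwrite('pics/end.png',np.hstack([r.get_image('scene')['frame'][100:350,180:510],r.get_image('side')['frame'][130:380,200:460]]))"
```

```text
clock: 31.55
tcp_pos: [0.5921, -0.2026, 0.0762]
orientation: [2.221, 2.221, 0.0]
wrist_force: [-0.1, 0.1, 0.7]
width: 0.903
grasp_force: 0.0
clock: 32.38
tcp_pos: [0.4732, -0.0838, 0.2172]
orientation: [2.222, 2.22, 0.001]
wrist_force: [0.4, 1.7, 1.0]
width: 0.9
grasp_force: 0.0
clock: 32.8
tcp_pos: [0.4449, -0.0552, 0.217]
orientation: [2.22, 2.22, 0.001]
wrist_force: [-0.1, 0.6, -0.6]
width: 0.901
grasp_force: 0.0
```

View pics/end.png

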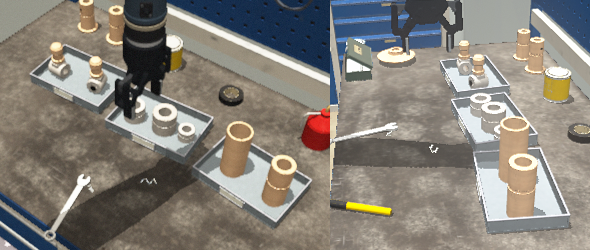

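All four parts stand upright in the right trays: valves at left in the crop, collars at (163,118) and (187,132), and the sleeve at (237,150). The parts that were already there still stand in place.

```bash
python3 -c "
from station import r
print(r.close_job())"
```

```text
the job is handed in; nothing more can be done
None
```

All four loose parts are set down upright in their matching trays, the parts already there still stand, and the job was handed in at about 33 s on the robot's clock.

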